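# Crack open a stuck dry case

## Task

The lid of the aluminium dry case is weighed down by a steel ring weight and its gasket has stuck. Take the weight off, thread it onto the parking post so that it lies flat on the post's base, and let go of it. Then pull the lid up by its handle until the seal breaks, without letting it fly wide open, and finish still holding it by the handle, slightly open and still, with a gap of about 4 cm at the front edge; leave the bin, the meter and the wrench where they are.

Things in the scene. Friction and masses are not known exactly. Their poses are not given: they have to be found in the camera images.
- case: Aluminium dry case fixed to the bench, 200 mm (its x) by 220 mm (its y) by 90 mm high, with a hinged aluminium lid on top whose upper face is 102 mm above the bench. Origin: centre of the underside. Its front faces its own -x, roughly towards the robot; the lid's hinge runs along its far edge (+x), parallel to its y axis.
- lid_angle (a joint): Lid angle in rad: 0 shut and sealed, growing as the front edge rises, stopped at 0.8. The front edge is 200 mm from the hinge, so 0.2 rad is a 40 mm gap. The gasket sticks: lifting at the handle takes a pull that grows to a peak of about 15 to 20 N (lid weight included) when the handle has risen about 4 to 5 mm (0.02 to 0.03 rad), then dies away, and above 0.15 rad only the lid's weight is left (about 2 to 4 N at the handle). If let go, the lid falls shut.
- lid: The lid with its handle: an aluminium plate 206 x 226 mm, 10 mm thick, over a rubber gasket, 0.35 to 0.55 kg. Origin: middle of the hinge line, at the top of the case's far wall, 90 mm above the bench; its axes are the case's when shut and it turns about its y axis.
- handle (a point): Steel bow handle on the lid near its front edge: a round bar 12 mm thick and 84 mm long between its two legs, along the case's y axis. This point: middle of the bar, which is 35 mm above the lid's upper face (137 mm above the bench when shut) and 170 mm in front of the hinge line and 47 mm above it. It turns with the lid.
- weight: Loose steel ring weight lying flat on the lid between the handle and the hinge: 56 mm outside diameter, 24 mm hole, 30 mm high, 0.35 to 0.6 kg. Origin: centre of its underside; z is its axis.
- stand: Parking post fixed to the bench: a dark round base 80 mm across and 10 mm thick with an upright steel post 16 mm in diameter, tapered over its top 8 mm, its tip 60 mm above the bench. Origin: centre of the underside. It stands to the left or to the right of the case.
- bin: Yellow open plastic parts bin, 100 x 100 mm and 50 mm high, on the other side of the case from the post. Origin: centre of the underside. Leave it alone.
- meter: Grey hand-held meter lying on its back, 150 x 75 mm and 34 mm thick. Origin: centre of the underside. Leave it alone.
- wrench: Steel wrench 160 mm long, lying on the bench. Leave it alone.
Things that resemble listed ones, but are neither listed nor needed, are in the scene too. There is more than one size of the weight; the job needs the middle-sized.

How it is judged (in metres and radians):
On the way, in this order (a step that is already met when the one before it is completed fails the run):
1. the weight is threaded on the post, flat on its base, and let go (horizontal distance between weight and stand below 0.007 m and z of weight in the frame of stand below 0.014 m and angle between weight's own z axis and vertical below 0.1 rad and contact force between the fingers and weight below 0.2 N and value of joint lid_angle below 0.05 rad), for 0.2 s.
2. the lid has broken free of its seal (value of joint lid_angle above 0.09 rad and contact force between the fingers and lid above 0.5 N and distance between the grasp point and handle below 0.06 m), for 0.1 s.
At the end, for the whole second after the job is handed in: Fingers on the lid at its handle (grasp point within 60 mm of the bar's middle), lid still (under 0.05 rad/s) at 0.10 to 0.32 rad (front gap 20 to 63 mm); weight at rest around the post: within 7 mm of its axis, underside below 14 mm, tilt under 0.1 rad (value of joint lid_angle between 0.1 and 0.32 rad and velocity of joint lid_angle between -0.05 and 0.05 rad/s and contact force between the fingers and lid above 0.5 N and distance between the grasp point and handle below 0.06 m and horizontal distance between weight and stand below 0.007 m and z of weight in the frame of stand below 0.014 m and angle between weight's own z axis and vertical below 0.1 rad and linear speed of weight below 0.02 m/s); the arm keeps its last pose, push and grip.
It fails at once if the lid flew wide open (over 0.5 rad, 96 mm at the front edge) (value of joint lid_angle above 0.5 rad).
It fails at once if the bin, the meter or the wrench was moved more than 30 mm (distance of any of bin, meter, wrench from where it was at the start of the episode above 0.03 m).
It also fails if it takes over 58 s, if anything falls off the work surface, if the arm or the gripper's body presses on something with over 40 N, if the wrist force passes 120 N, or if a joint passes its speed limit or range.

## Robot

A 6-joint arm with a two-finger parallel gripper is mounted at the origin on the work surface. World frame = base frame: x ahead of the robot, y to its left, z up, the work surface at z = 0. Lengths are in mm, angles in rad, forces in N, time in s.
With the tool pointing down it reaches from about 350 to 975 mm from the base axis. Payload 7.1 kg.
Tool frame: the origin (TCP) lies at the very end of the fingers, on their centre line; the grasp point (between the pads) lies 19 mm behind it (ctrl.grip_depth is the distance from the TCP to the grasp point, in mm); x points along the fingers, z is the direction in which the jaws open and shut, and the axes are right-handed (so a half turn about x gives the same grasp; the last joint's range is limited). The gripper opens to 88 mm and grips with 3 to 60 N. Pads are 20 mm wide; open, the fingers measure 115 mm over their backs; the gripper's body (75 mm by 178 mm) begins 61 mm behind the grasp point.
Start: joints at [-1.271, 0.423, 1.63, -0, 1.089, -0.019], TCP at [195.909, -593.485, 222.675] pointing down, gripper open.
Joint ranges: [-3, 3], [-0.9, 2.11], [0.09, 2.58], [-1.31, 4.45], [0.11, 2.69], [-2.54, 2.54]. Speed limits (rad/s): [2.39, 2.39, 3.01, 3.14, 3.14, 3.14].

## Interface

Orientations are given as a rotation vector (axis times angle).
In Python, from workcell import ctrl gives the robot as it stands. The module is installed in compiled form; this text tells all that it offers.
- The arm moves only by the tool send_rows, never from a script. Its argument "rows" is a list of rows, each a list of 4 numbers: the shift along the tool's x, y, z in mm, then the turn about the tool's x in rad. In form: [[x, y, z, turn], ...]. A call has 1 to 10 rows; each row shifts and turns the pose as measured when the row begins, along the tool's axes as they then stand; what a row does not reach is not made up. A row lasts 1/12 s, in which the tool goes at most 41.7 mm and 7.16 degrees, less where a joint would pass 70% of its speed; a pose out of reach is approached as far as the arm can. A call with a gripper value outside its range is refused whole. "fingers" is the opening, from 0 (shut) to 1 (fully open), set as the call begins (left out, the last holds). The fingers move at their own pace and stop on an object; the grip force is fixed at half the most. Time passes only in rows, so rows that do not move let the fingers close. It gives the time, the measured TCP pose, the force and the opening at its end, in the units of the state.
- ctrl.get_obs(): the state, without advancing time (a new reading comes with each control period).
- ctrl.get_image(name): name is "scene" or "side" or "wrist"; returns a dict with "img" (400x640x3 uint8, red, green, blue), "depth" (400x640 float32, mm along the optical axis (not along the pixel's ray), 0 where there is no reading), "mtx" (3x3 intrinsics, pixels), "world_from_camera" (4x4, takes a point from camera to world coordinates). Camera axes: x right, y down, z forward; pixel columns grow to the right and rows downward; lengths in mm; the calibration is good to about 2 mm. The wrist camera is an equidistant fisheye: a pixel r from the principal point sees the ray r / f radians off the axis. A picture is of the moment at which its call begins.
- ctrl.close_job(): hands the job in, once; it reports no verdict.
The state is a dict: "t": time; "qpos": joint angles; "qvel": joint speeds; "joint_torque": joint torques, N m; "ee_pos": TCP position; "orientation": TCP orientation; "ft_force": force on the tool from outside, world axes, zero at the start; "moment": the same for the moment, N m; "width": finger opening in mm.
Only numpy, scipy, OpenCV 4.12 (cv2) and the standard library are available. Lean on these libraries where they do the work, as an engineer would, in place of code of your own. Each camera call takes 0.05 s, during which the arm holds its last target.

## Working session

There is one attempt and no reset: what is moved stays moved. The work goes in short steps, Python scripts to look and compute and a tool call to move; the robot and the scene stay as the last step left them, time stands still between calls to the robot, and variables do not carry over. Pictures are saved under pics/ and viewed, and the job is handed in when it is done.

Besides the shell and the picture viewer there is one more tool, called after "Request:" as name([rows], argument=value, ...), one row to a line, values as JSON. send_rows: Moves the arm, as the interface text tells. Its arguments: {"type":"object","properties":{"rows":{"type":"array"},"fingers":{"type":"number"}},"required":["rows"]}

```bash
mkdir -p pics
cat > h.py <<'E'
import numpy as np, cv2, json
from workcell import ctrl
def grab(n,save):
    d=ctrl.get_image(n); np.savez('%s.npz'%save,**d)
    cv2.imwrite('pics/%s.png'%save,d['img'][...,::-1]); return d
def ray(d,u,v):
    K=d['mtx'];T=d['world_from_camera'];r=np.array([(u-K[0,2])/K[0,0],(v-K[1,2])/K[1,1],1.])
    return T[:3,3],T[:3,:3]@r
def onz(d,u,v,z):
    o,r=ray(d,u,v);return o+r*(z-o[2])/r[2]
def pts(d):
    K=d['mtx'];T=d['world_from_camera'];z=d['depth'];v,u=np.mgrid[:400,:640]
    P=np.stack([(u-K[0,2])/K[0,0]*z,(v-K[1,2])/K[1,1]*z,z],-1)
    return P@T[:3,:3].T+T[:3,3]
E
python3 - <<'E'
from h import *
for n in('scene','side','wrist'):
    d=grab(n,n+'0');print(n,d['mtx'].round(1).tolist(),d['world_from_camera'].round(3).tolist())
print(ctrl.get_obs())
E
```

```text
scene [[401.8, 0.0, 322.6], [0.0, 401.8, 208.0], [0.0, 0.0, 1.0]] [[0.686, 0.508, -0.522, 1220.212], [0.728, -0.487, 0.482, -578.259], [-0.009, -0.71, -0.704, 976.564], [0.0, 0.0, 0.0, 1.0]]
side [[415.0, 0.0, 319.2], [0.0, 415.0, 198.4], [0.0, 0.0, 1.0]] [[-0.878, -0.338, 0.339, 31.865], [-0.479, 0.604, -0.637, 958.449], [0.01, -0.722, -0.692, 1153.532], [0.0, 0.0, 0.0, 1.0]]
wrist [[309.7, 0.0, 317.4], [0.0, 309.7, 198.2], [0.0, 0.0, 1.0]] [[0.313, -0.907, -0.282, 274.791], [-0.95, -0.3, -0.091, -568.184], [-0.002, 0.296, -0.955, 383.52], [0.0, 0.0, 0.0, 1.0]]
{'t': 0.15, 'qpos': array([-1.27100518e+00,  4.23720379e-01,  1.63051758e+00, -3.02895743e-05,
        1.08859617e+00, -1.89881317e-02]), 'qvel': array([ 0.0018245 , -0.0009867 , -0.00143648, -0.00221405, -0.00053338,
       -0.00331007]), 'joint_torque': array([ 5.32928443e-04, -5.44978702e+01, -2.73918003e+01,  6.43733377e-02,
        2.03964830e-02, -7.72510862e-05]), 'ee_pos': array([ 195.77227517, -593.08000619,  222.04464343]), 'orientation': array([ 0.97197292,  1.34434994, -0.97077106]), 'ft_force': array([ 1.15339608, -0.52875389,  0.44606106]), 'moment': array([-0.00266542,  0.00231582,  0.02894558]), 'width': 88.26645054702269}
```

View pics/scene0.png

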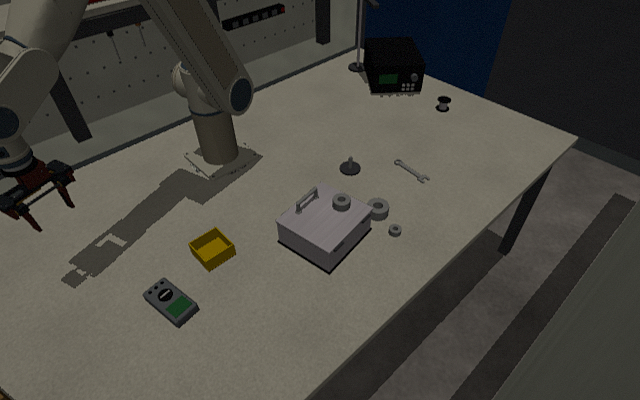

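View pics/side0.png

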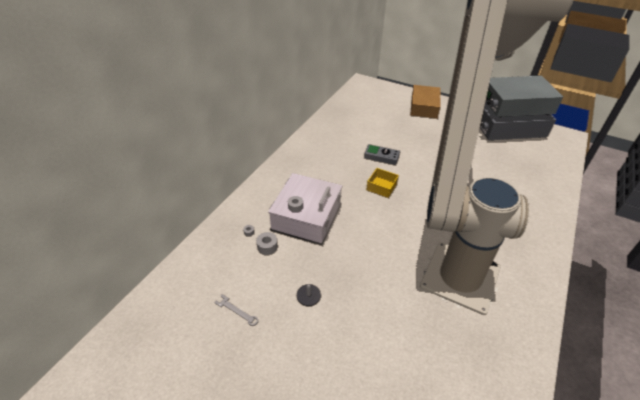

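View pics/wrist0.png

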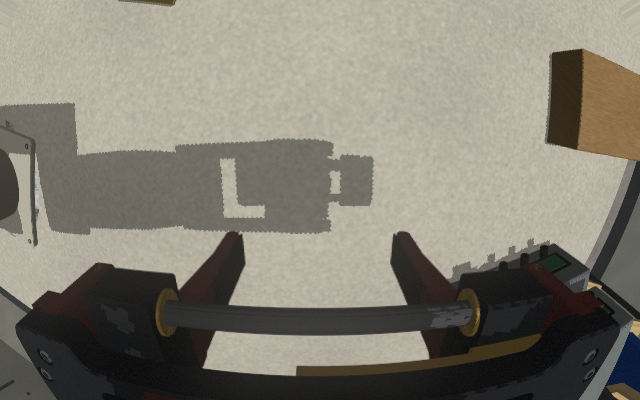

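The scene camera shows these candidates for the weight:
- ring on the lid, (342,202)
- larger ring on the bench, (377,208)
- small ring on the bench, (395,230)
- black spool, (443,103)

The post is at (350,166) in the scene view and (308,295) in the side view. The ring on the lid matches the description (middle size, lying on the lid), so I'll measure it and check a close crop.

Run:
```python
from h import *
a=dict(np.load('scene0.npz'));b=dict(np.load('side0.npz'))
c1=cv2.resize(a['img'][140:280,260:440],None,fx=4,fy=4,interpolation=cv2.INTER_CUBIC)[:560,:720]
c2=cv2.resize(b['img'][165:310,215:360],None,fx=4,fy=4,interpolation=cv2.INTER_CUBIC)
g=lambda i:cv2.convertScaleAbs(i[...,::-1],alpha=1.4)
cv2.imwrite('pics/c1.png',g(c1));cv2.imwrite('pics/c2.png',g(c2))
for d,n in((a,'scene'),(b,'side')):
    P=pts(d);z=P[...,2];ok=(d['depth']>0)&(P[...,0]>300)&(P[...,0]<900)&(abs(P[...,1])<500)
    for nm,lo,hi in(('lid',97,107),('ringtop',127,140),('bench5',12,60)):
        m=(ok&(z>lo)&(z<hi)).astype(np.uint8)
        n_,l,s,c=cv2.connectedComponentsWithStats(m)
        for i in range(1,n_):
            if s[i,4]>25: 
                Q=P[l==i];print(n,nm,s[i].tolist(),Q.mean(0).round(1),Q.min(0).round(0),Q.max(0).round(0))
```

```text
scene lid [275, 181, 98, 73, 3231] [603.9  -5.1 102.6] [ 475. -118.   97.] [711. 134. 107.]
scene ringtop [333, 193, 18, 14, 173] [605.2  67.9 132.2] [576.  41. 127.] [632.  96. 137.]
scene bench5 [344, 156, 15, 17, 90] [416.8 308.9  25.6] [380. 273.  12.] [451. 343.  60.]
scene bench5 [367, 197, 22, 22, 339] [648.3 203.8  34.9] [605. 169.  12.] [680. 242.  48.]
scene bench5 [278, 218, 93, 52, 898] [647.9 -45.6  36.3] [ 510. -116.   12.] [708. 135.  60.]
scene bench5 [389, 223, 13, 12, 109] [739.7 179.   20.7] [721. 159.  12.] [758. 202.  28.]
scene bench5 [188, 227, 48, 42, 779] [ 409.2 -291.4   34.4] [ 355. -341.   12.] [ 460. -241.   55.]
scene bench5 [149, 277, 50, 49, 1171] [ 499.2 -469.    34. ] [ 405. -500.   12.] [ 564. -427.   46.]
side lid [268, 173, 75, 54, 2068] [586.   14.6 102.2] [ 472. -117.   97.] [705. 138. 107.]
side ringtop [288, 196, 16, 12, 132] [599.1  72.3 131.4] [571.  43. 127.] [626. 100. 137.]
side bench5 [364, 144, 36, 20, 425] [ 479.1 -458.1   31.5] [ 402. -500.   12.] [ 560. -423.   47.]
side bench5 [367, 168, 32, 28, 443] [ 403.8 -287.6   34.1] [ 352. -348.   12.] [ 454. -233.   55.]
side bench5 [270, 199, 71, 45, 578] [553.   91.6  36.1] [ 472. -112.   12.] [673. 136.  60.]
side bench5 [243, 225, 12, 10, 83] [734.3 183.6  19.6] [716. 160.  12.] [757. 202.  27.]
side bench5 [256, 232, 22, 22, 368] [634.3 211.8  34.6] [601. 168.  12.] [676. 246.  48.]
side bench5 [305, 284, 9, 12, 59] [408.9 311.7  32.1] [398. 278.  12.] [430. 322.  59.]
```

```bash
sleep 1
```

```text
(no output)
```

View pics/c1.png

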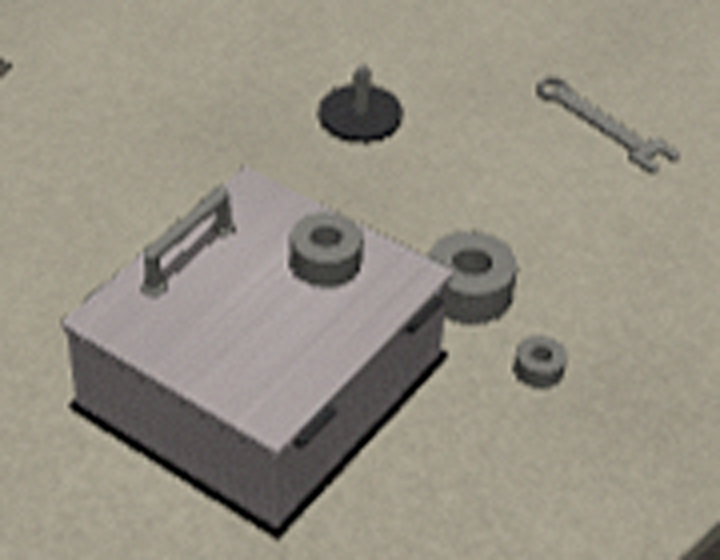

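View pics/c2.png

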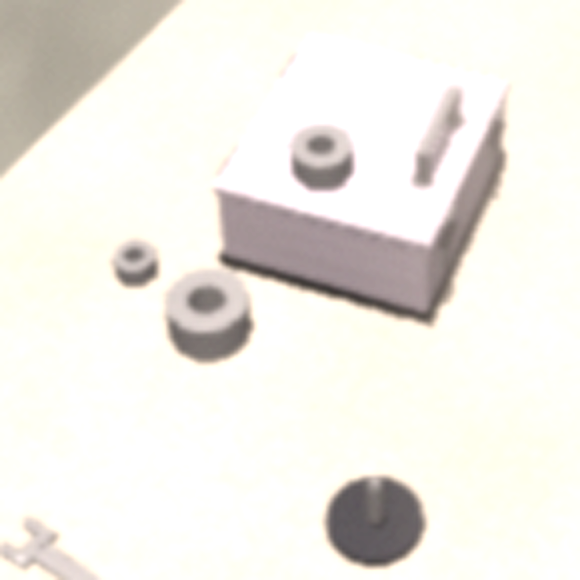

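The crops confirm three ring sizes. The one on the lid, at scene (342,202) and side (295,203), is the middle one. Next I'll get the case yaw and the tool axes.

Run:
```python
from h import *
from scipy.spatial.transform import Rotation as R
o=ctrl.get_obs();print('tool axes cols',R.from_rotvec(o['orientation']).as_matrix().round(3).tolist(),o['ee_pos'])
for n in('scene0','side0'):
    d=dict(np.load(n+'.npz'));P=pts(d);z=P[...,2];x,y=P[...,0],P[...,1]
    near=(d['depth']>0)&(x>440)&(x<740)&(abs(y)<160)
    L=P[near&(z>99)&(z<106)][:,:2].astype(np.float32);print(n,'lid rect',cv2.minAreaRect(L))
    m=near&(z>118)
    k,l,s,c=cv2.connectedComponentsWithStats(m.astype(np.uint8))
    for i in range(1,k):
        if s[i,4]>15:
            Q=P[l==i];T=Q[Q[:,2]>(127 if Q[:,0].mean()>560 else 134)][:,:2].astype(np.float32)
            print(s[i].tolist(),Q[:,2].max(),cv2.minAreaRect(T),T.mean(0))
    # ring top ellipse from grey image at z=132 ; dark base of stand
    hsv=cv2.cvtColor(d['img'],cv2.COLOR_RGB2GRAY)
    m=((hsv<60)&(abs(x-415)<60)&(abs(y-310)<60)).astype(np.uint8)
    cs=cv2.findContours(m,0,1)[0];c=max(cs,key=cv2.contourArea);(u,v),ax,an=cv2.fitEllipse(c)
    print('base',u,v,ax,onz(d,u,v,8).round(1))
```

```text
tool axes cols [[-0.0, 0.95, 0.313], [0.001, 0.313, -0.95], [-1.0, -0.0, -0.001]] [ 195.77227517 -593.08000619  222.04464343]
scene0 lid rect ((591.578125, 8.666526794433594), (209.91558837890625, 229.4958953857422), 8.721611976623535)
[296, 186, 21, 23, 125] 145.8306034863133 ((523.8975830078125, -3.1701202392578125), (13.973048210144043, 89.89837646484375), 9.447171211242676) [526.012    -4.83433]
[332, 193, 19, 16, 226] 136.88514658299277 ((604.8304443359375, 69.58716583251953), (52.13112258911133, 56.24409484863281), 45.68235397338867) [605.1636    67.872246]
base 349.69134521484375 167.26382446289062 (15.31888484954834, 19.380441665649414) [413.1 310.9   8. ]
side0 lid rect ((588.6218872070312, 10.501327514648438), (209.24795532226562, 231.7080841064453), 8.586589813232422)
[319, 186, 11, 22, 80] 145.81170479946957 ((520.615478515625, 0.422943115234375), (12.281013488769531, 94.5514907836914), 8.938910484313965) [519.2453      3.6560557]
[288, 196, 16, 14, 167] 137.21116990420035 ((599.2025756835938, 69.78367614746094), (52.912017822265625, 55.57931900024414), 31.055639266967773) [599.0999   72.30191]Traceback (most recent call last):
  File "<stdin>", line 17, in <module>
cv2.error: OpenCV(4.12.0) /io/opencv/modules/imgproc/src/shapedescr.cpp:361: error: (-201:Incorrect size of input array) There should be at least 5 points to fit the ellipse in function 'fitEllipseNoDirect'
```

Request:
send_rows([
  [0,0,0,0.083],
  [0,0,0,0.083],
  [0,25,-30,0],
  [0,25,-30,0],
  [0,25,-30,0],
  [0,25,-30,0],
  [0,25,-30,0],
  [0,25,-30,0],
  [0,25,-30,0],
  [0,25,-30,0],
], fingers=1)

```text
t: 0.98
ee_pos: [360.5, -321.9, 219.2]
orientation: [1.111, 1.271, -1.112]
ft_force: [1.8, -0.4, -0.0]
width: 88.2
```

Request:
send_rows([
  [0,25,-30,0],
  [0,25,-30,0],
  [0,25,-30,0],
  [0,25,-30,0],
  [0,25,-30,0],
  [0,25,-30,0],
  [0,25,-30,0],
  [0,25,-30,0],
  [0,25,-30,0],
  [0,0,0,0],
])

```text
t: 1.82
ee_pos: [556.3, -2.1, 219.4]
orientation: [1.11, 1.271, -1.107]
ft_force: [-0.5, 0.4, -0.2]
width: 88.0
```

Run:
```python
from h import *
from scipy.spatial.transform import Rotation as R
o=ctrl.get_obs();M=R.from_rotvec(o['orientation']).as_matrix();print(o['t'],M.round(3).tolist(),o['ee_pos'],o['qpos'].round(3))
t=np.array([602,70,160])-o['ee_pos'];print(M.T@t)
```

```text
1.8167 [[0.001, 0.991, 0.135], [0.002, 0.135, -0.991], [-1.0, 0.001, -0.002]] [556.2996706   -2.09761624 219.39353017] [-0.026  0.327  1.787  0.003  1.028  1.407]
[ 59.57625627  54.99154814 -65.1212494 ]
```

Request:
send_rows([
  [0,27,-33,-0.015],
  [0,27,-32,0],
  [0,0,0,0],
])

```text
t: 2.07
ee_pos: [597.7, 67.8, 218.6]
orientation: [1.096, 1.28, -1.095]
ft_force: [-0.5, 0.4, -0.9]
width: 87.4
```

Run:
```python
from h import *
d=grab('wrist','w1');print(d['world_from_camera'].round(3).tolist());o=ctrl.get_obs();print(o['ee_pos'],o['orientation'])
grab('scene','s1')
```

```text
[[0.153, -0.944, -0.294, 679.973], [-0.988, -0.146, -0.043, 79.466], [-0.002, 0.297, -0.955, 380.081], [0.0, 0.0, 0.0, 1.0]]
[595.9626983   65.74088123 218.17572891] [ 1.09427084  1.28058678 -1.09712315]
```

View pics/w1.png

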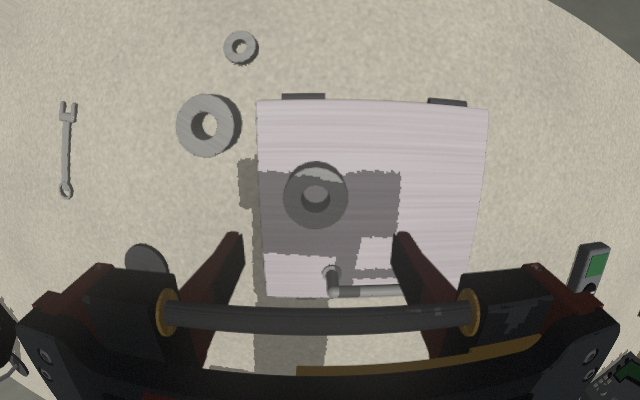

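The wrist view shows the middle ring centred on (315,195), between the finger directions, with the handle bar at (365,291). I'll cast the hole rim onto z = 132.

```bash
cat >> h.py <<'E'
def fray(d,u,v):
    K=d['mtx'];T=d['world_from_camera'];a=np.array([(u-K[0,2])/K[0,0],(v-K[1,2])/K[1,1]]);th=np.hypot(*a)
    r=np.array([*(a/max(th,1e-9)*np.sin(th)),np.cos(th)]);return T[:3,3],T[:3,:3]@r
def fonz(d,u,v,z):
    o,r=fray(d,u,v);return o+r*(z-o[2])/r[2]
def rect(d,cx,cy,z,half=45,n=450):
    # metric top-down rectification of the plane z (for looking)
    T=d['world_from_camera'];K=d['mtx'];g=np.linspace(-half,half,n)
    X=np.stack([cx+0*g[:,None]-g[::-1][:,None]*-1*-1,]*1,0) if 0 else None
    xs=cx-g[:,None]+0*g[None];ys=cy-g[None]+0*g[:,None]
    P=np.stack([xs,ys,np.full_like(xs,z)],-1)-T[:3,3];C=P@T[:3,:3]
    th=np.arctan2(np.hypot(C[...,0],C[...,1]),C[...,2]);q=np.hypot(C[...,0],C[...,1])
    u=K[0,2]+K[0,0]*th*C[...,0]/q;v=K[1,2]+K[1,1]*th*C[...,1]/q
    return cv2.remap(d['img'],u.astype(np.float32),v.astype(np.float32),cv2.INTER_CUBIC)
E
python3 - <<'E'
from h import *
d=dict(np.load('w1.npz'))
im=d['img'][140:250,260:370];im=cv2.resize(im,None,fx=5,fy=5,interpolation=cv2.INTER_CUBIC)
cv2.imwrite('pics/w1c.png',cv2.convertScaleAbs(im[...,::-1],alpha=1.6))
print(fonz(d,315,195,132))
E
```

```text
[606.12233635  70.60154664 132.        ]
```

View pics/w1c.png

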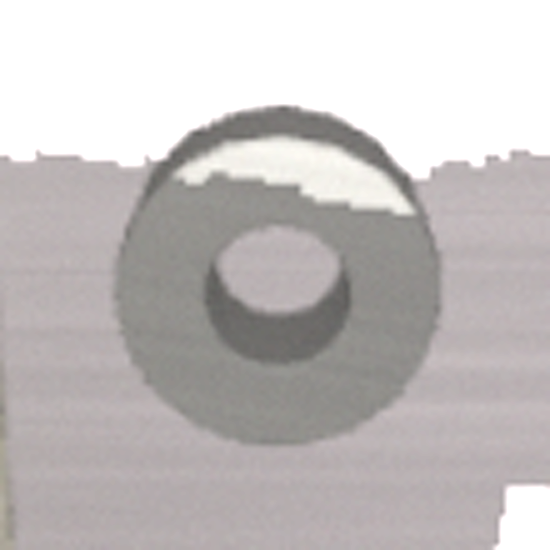

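Run:
```python
from h import *
from scipy.spatial.transform import Rotation as R
d=dict(np.load('w1.npz'));p=fonz(d,315.3,198.2,132);print(p)
o=ctrl.get_obs();M=R.from_rotvec(o['orientation']).as_matrix();print(o['ee_pos'],M.T@(np.array([p[0],p[1],107])-o['ee_pos']))
```

```text
[603.39055236  69.93108913 132.        ]
[594.82796557  64.22198618 217.96975129] [110.930787     9.80612063  -4.28928225]
```

Request:
send_rows([
  [20,5,-2,0],
  [20,5,-2,0],
  [20,0,0,0],
  [0,0,0,0],
])

```text
t: 2.5
ee_pos: [602.0, 65.4, 157.0]
orientation: [1.095, 1.279, -1.102]
ft_force: [-1.2, -0.1, 0.0]
width: 88.0
```

```bash
cat > go.py <<'E'
import sys
from h import *
from scipy.spatial.transform import Rotation as R
def st(*t):
    o=ctrl.get_obs();M=R.from_rotvec(o['orientation']).as_matrix()
    print('t',o['t'],'tcp',o['ee_pos'].round(1),'yawz',np.degrees(np.arctan2(M[1,2],M[0,2])).round(2),'down',M[:,0].round(3),'F',o['ft_force'].round(1),'w',round(o['width'],1),'q',o['qpos'].round(2))
    if t: print('togo',(M.T@(np.array(t)-o['ee_pos'])).round(1))
if __name__=='__main__': st(*map(float,sys.argv[1:]))
E
python3 go.py 603.3 70 107
```

```text
t 2.5 tcp [602.   65.4 157. ] yawz -81.4 down [-0.004 -0.002 -1.   ] F [-1.2 -0.1  0. ] w 88.0 q [ 0.09  0.48  1.72 -0.    0.95  1.51]
togo [50.   2.2 -4.4]
```

Request:
send_rows([
  [20,1,-4,0],
  [15,1,0,0],
  [12,0,0,0],
  [2,0,0,0],
  [0,0,0,0],
])

```text
t: 2.92
ee_pos: [601.4, 63.8, 108.9]
orientation: [1.098, 1.277, -1.107]
ft_force: [-0.2, 0.0, 0.1]
width: 87.9
```

```bash
python3 go.py 603.3 70 107; python3 -c "
from h import *
grab('wrist','w2')"
```

```text
t 2.9167 tcp [601.4  63.8 108.9] yawz -81.73 down [-0.006 -0.002 -1.   ] F [-0.2  0.   0.1] w 87.9 q [ 0.09  0.54  1.74 -0.    0.86  1.52]
togo [ 1.9  2.8 -5.9]
```

View pics/w2.png

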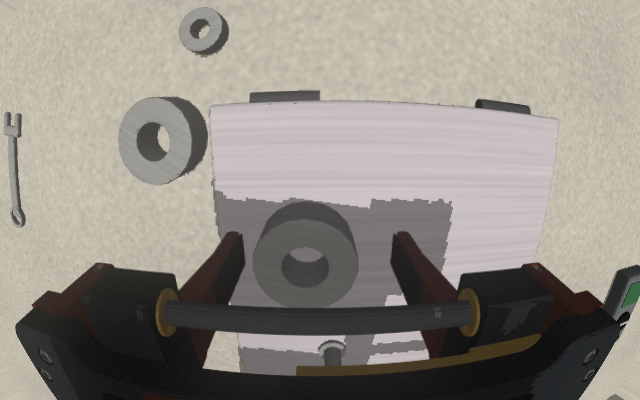

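The ring sits left of centre between the fingers: the gap is about 13 px on the left and 37 px on the right. That agrees with the computed shift of -6 mm in z.

Request:
send_rows([
  [1,2,-4,0],
  [0,1,-2,0],
  [0,0,0,0],
])

```text
t: 3.22
ee_pos: [605.0, 70.2, 110.8]
orientation: [1.101, 1.274, -1.105]
ft_force: [-0.1, -0.6, 0.7]
width: 88.4
```

```bash
python3 go.py 603.3 70 107; python3 -c "
from h import *
d=grab('wrist','w3');print(fonz(d,305,265,132))"
```

```text
t 3.2167 tcp [605.   70.2 110.8] yawz -81.79 down [-0.002 -0.002 -1.   ] F [-0.1 -0.6  0.7] w 88.4 q [ 0.1   0.54  1.73 -0.    0.87  1.53]
togo [ 3.8 -1.7 -0.1]
[607.46888168  76.34190279 132.        ]
```

View pics/w3.png

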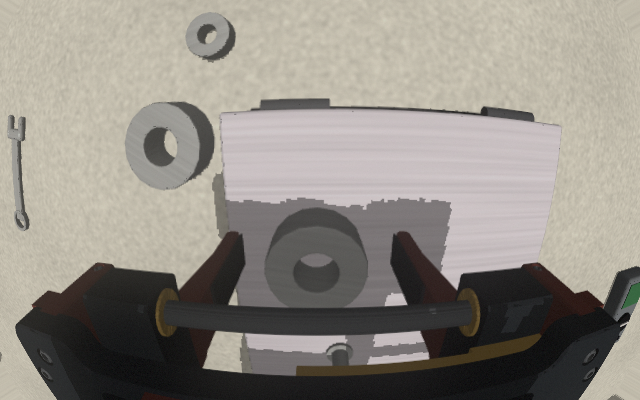

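The ring is now centred between the fingers at (316,270). I'll check the fore-aft position before closing.

```bash
python3 -c "
from h import *
d=dict(np.load('w3.npz'));print(fonz(d,316,272,132),fonz(d,316,270,132))"
```

```text
[604.08498412  70.11360638 132.        ] [605.29990607  70.28646178 132.        ]
```

Request:
send_rows([
  [4,-1,0,0],
  [0,0,0,0],
  [0,0,0,0],
])

```text
t: 3.52
ee_pos: [604.7, 70.5, 107.6]
orientation: [1.101, 1.272, -1.103]
ft_force: [0.1, 0.2, 1.0]
width: 87.8
```

```bash
python3 go.py 603.3 70 107
```

```text
t 3.5167 tcp [604.7  70.5 107.6] yawz -81.74 down [ 0.    -0.002 -1.   ] F [0.1 0.2 1. ] w 87.8 q [ 0.1   0.55  1.74 -0.    0.86  1.53]
togo [ 0.6 -1.4  0.3]
```

Request:
send_rows([
  [0,0,0,0],
  [0,0,0,0],
  [0,0,0,0],
  [0,0,0,0],
  [0,0,0,0],
  [0,0,0,0],
  [0,0,0,0],
  [0,0,0,0],
], fingers=0)

```text
t: 4.18
ee_pos: [604.4, 70.5, 107.5]
orientation: [1.101, 1.273, -1.103]
ft_force: [0.1, 0.4, 0.0]
width: 55.5
```

```bash
python3 go.py 603.3 70 107
```

```text
t 4.1833 tcp [604.4  70.5 107.5] yawz -81.74 down [-0.    -0.002 -1.   ] F [0.1 0.4 0. ] w 55.5 q [ 0.1   0.55  1.74 -0.    0.86  1.53]
togo [ 0.5 -1.2  0.3]
```

Request:
send_rows([
  [-8,0,0,0],
  [-12,0,0,0],
  [-15,0,0,0],
  [-15,0,0,0],
  [-15,0,0,0],
  [0,0,0,0],
])

```text
t: 4.68
ee_pos: [601.6, 70.2, 175.3]
orientation: [1.097, 1.278, -1.109]
ft_force: [0.4, 0.4, -2.9]
width: 55.7
```

```bash
python3 go.py 415 310 165
```

```text
t 4.6833 tcp [601.6  70.2 175.3] yawz -81.74 down [-0.008 -0.003 -1.   ] F [ 0.4  0.4 -2.9] w 55.7 q [ 0.1   0.45  1.7  -0.    0.99  1.53]
togo [  11.  -150.1 -264.1]
```

Request:
send_rows([
  [0,-15,-26,0],
  [0,-15,-26,0],
  [0,-15,-26,0],
  [0,-15,-26,0],
  [0,-15,-26,0],
  [0,-15,-26,0],
  [0,-15,-26,0],
  [0,-10,-20,0],
  [0,-5,-10,0],
  [0,0,0,0],
])

```text
t: 5.52
ee_pos: [445.5, 267.7, 175.7]
orientation: [1.1, 1.273, -1.112]
ft_force: [1.1, -0.3, -4.1]
width: 55.5
```

```bash
python3 go.py 415 310 165; python3 -c "
from h import *
[grab(n,n+'4') for n in ('wrist','scene','side')]"; python3 go.py 415 310 165
```

```text
t 5.5167 tcp [445.5 267.7 175.7] yawz -82.01 down [-0.005 -0.004 -1.   ] F [ 1.1 -0.3 -4.1] w 55.5 q [ 0.52  0.34  1.89 -0.    0.92  1.95]
togo [ 10.7 -24.3 -46.1]
t 5.6667 tcp [447.4 266.  175.8] yawz -82.13 down [-0.004 -0.004 -1.   ] F [ 0.7 -0.6 -3.4] w 55.4 q [ 0.51  0.34  1.89 -0.    0.92  1.95]
togo [ 10.8 -26.  -48. ]
```

View pics/wrist4.png

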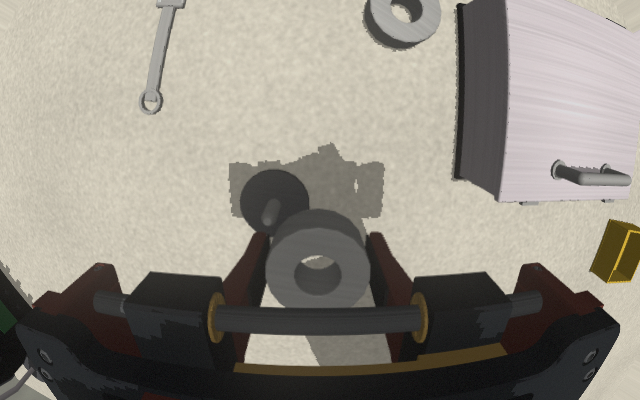

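View pics/scene4.png

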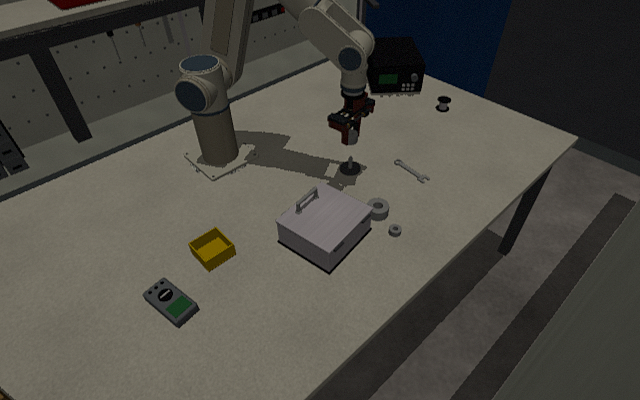

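View pics/side4.png

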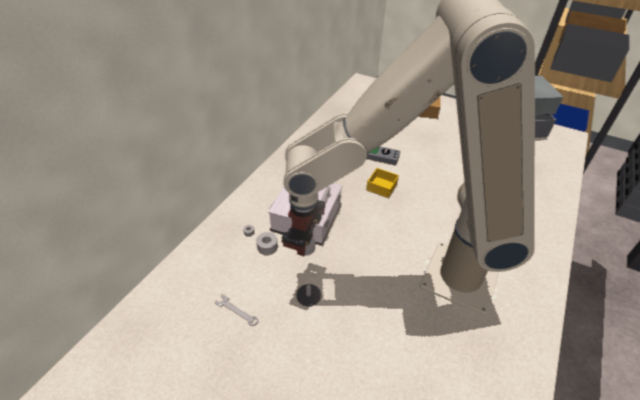

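The wrist view shows the ring held at (318,276), and the dark base at (274,202) with the post tip at about (267,220). I'll crop it to measure both.

Run:
```python
from h import *
d=dict(np.load('wrist4.npz'))
im=d['img'][155:320,220:390];im=cv2.resize(im,None,fx=4,fy=4,interpolation=cv2.INTER_CUBIC)
cv2.imwrite('pics/w4c.png',cv2.convertScaleAbs(im[...,::-1],alpha=1.8)[:600])
b=dict(np.load('side0.npz'))
im=np.hstack([cv2.resize(dd['img'][y:y+40,x:x+40],None,fx=10,fy=10,interpolation=cv2.INTER_CUBIC) for dd,x,y in((b,288,270),(dict(np.load('scene0.npz')),330,147))])
cv2.imwrite('pics/st.png',cv2.convertScaleAbs(im[...,::-1],alpha=1.5))
```

```text
(no output)
```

View pics/w4c.png

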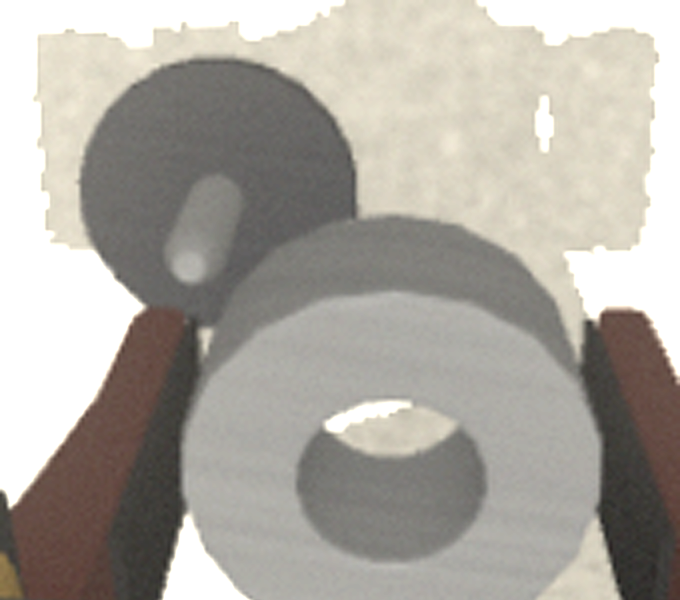

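View pics/st.png

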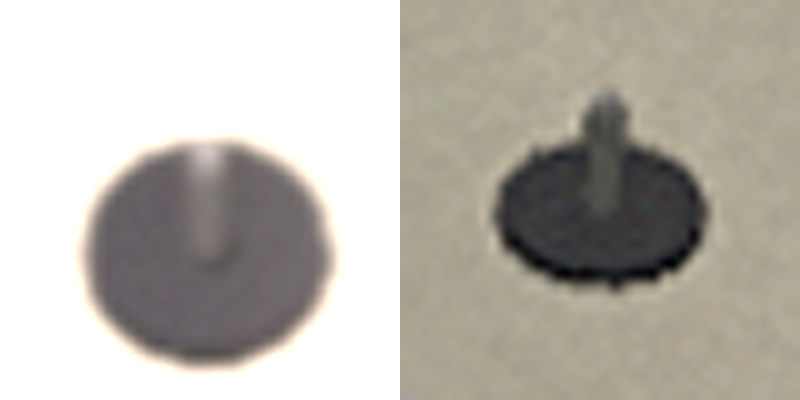

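Run:
```python
from h import *
d=dict(np.load('wrist4.npz'))
print('base',fonz(d,274.2,202.4,10),'tip',fonz(d,266.7,221.2,60),'ring',fonz(d,317.7,275,200.2))
b=dict(np.load('side0.npz'));a=dict(np.load('scene0.npz'))
print('side base',onz(b,308.7,295.2-.2,9),'tip',onz(b,308.2,285,60),'scene base',onz(a,350-.4,168,8),'tip',onz(a,350,156.2,60))
```

```text
base [414.79146523 310.98256833  10.        ] tip [412.0242913  311.63681447  60.        ] ring [444.94609457 266.89201539 200.2       ]
side base [407.7307669 313.8530179   9.       ] tip [410.32070628 311.74031153  60.        ] scene base [415.95678651 307.42223657   8.        ] tip [411.9636295  310.87674392  60.        ]
```

Request:
send_rows([
  [8,-9,-16,0],
  [16,-9,-16,0],
  [20,-6,-11,0],
  [20,-3,-4,0],
  [15,0,0,0],
  [0,0,0,0],
  [0,0,0,0],
])

```text
t: 6.25
ee_pos: [422.1, 304.9, 95.4]
orientation: [1.115, 1.262, -1.115]
ft_force: [-0.1, 0.3, -3.8]
width: 55.3
```

```bash
python3 go.py 414.6 311.2 80; python3 -c "
from h import *
[grab(n,n+'5') for n in ('wrist','scene','side')]
d=dict(np.load('wrist5.npz'))
im=d['img'][155:320,220:390];im=cv2.resize(im,None,fx=4,fy=4,interpolation=cv2.INTER_CUBIC)
cv2.imwrite('pics/w5c.png',cv2.convertScaleAbs(im[...,::-1],alpha=1.8)[:600])
"; python3 go.py 414.6 311.2 80
```

```text
t 6.25 tcp [422.1 304.9  95.4] yawz -82.78 down [ 0.003 -0.003 -1.   ] F [-0.1  0.3 -3.8] w 55.3 q [ 0.6   0.46  1.94 -0.01  0.74  2.05]
togo [15.4 -6.7 -7.2]
t 6.4 tcp [422.5 305.5  96.5] yawz -82.78 down [ 0.005 -0.001 -1.   ] F [-0.5 -0.4 -4.6] w 55.6 q [ 0.61  0.46  1.94 -0.01  0.74  2.05]
togo [16.5 -7.2 -6.7]
```

View pics/w5c.png

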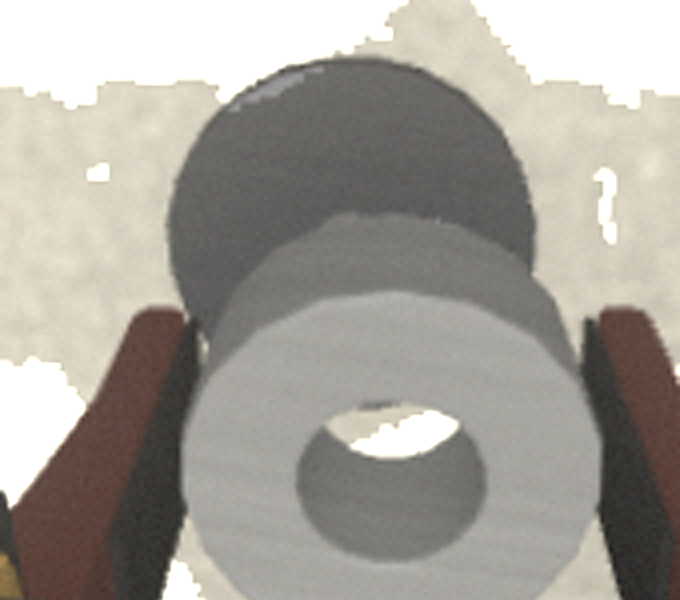

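```bash
cat > basefit.py <<'E'
from h import *
from scipy.optimize import least_squares
def basefit(d,box,thr=75,out=None):
    x0,y0,x1,y1=box;g=cv2.cvtColor(d['img'],cv2.COLOR_RGB2GRAY)[y0:y1,x0:x1]
    m=(g<thr).astype(np.uint8);c=max(cv2.findContours(m,0,1)[0],key=cv2.contourArea)[:,0]
    c=c[(c[:,1]>0)&(c[:,1]<y1-y0-2)&(c[:,0]>0)&(c[:,0]<x1-x0-1)]+[x0,y0]
    P=np.array([fonz(d,u,v,10)[:2] for u,v in c])
    r=least_squares(lambda p:np.hypot(P[:,0]-p[0],P[:,1]-p[1])-40,P.mean(0),loss='soft_l1')
    print('base',r.x.round(1),'n',len(c),'rms',np.sqrt(np.mean(r.fun**2)).round(2));return r.x
E
python3 - <<'E'
from basefit import *
d=dict(np.load('wrist5.npz'));g=cv2.cvtColor(d['img'],cv2.COLOR_RGB2GRAY)
print(g[175,250:370:6],g[200,255:360:6])
for b in((240,160,370,207),(240,160,370,200)):
  for t in (60,75,90): basefit(d,b,t)
print('ring',fonz(d,317.7,275,120.5))
d=dict(np.load('wrist4.npz'));basefit(d,(230,160,320,205))
E
```

```text
[121 178 173 118 167 189  60  86  60  61  60  59  59  54 114 118 118 119
 118 120] [120 113  56  56  55  52  56  55  55  54  51  50  51  56  51  53  83 113]
base [410.1 309.8] n 140 rms 2.04
base [412.  311.1] n 112 rms 0.62
base [412.4 311.1] n 111 rms 0.54
base [410.2 309.2] n 126 rms 2.04
base [412.  311.1] n 98 rms 0.48
base [412.4 311. ] n 97 rms 0.46
ring [421.72938744 304.14061586 120.5       ]
base [411.8 310.3] n 104 rms 9.98
```

Request:
send_rows([
  [3,-5,-4,0],
  [3,-4,-3,0],
  [0,0,0,0],
  [0,0,0,0],
])

```text
t: 6.73
ee_pos: [414.1, 312.3, 92.9]
orientation: [1.123, 1.26, -1.11]
ft_force: [0.4, -0.4, -3.9]
width: 55.7
```

```bash
cat > look.py <<'E'
from basefit import *; import sys
n=sys.argv[1]
from go import st
d=grab('wrist','w'+n)
o=ctrl.get_obs();st(413.3,311.7,80)
basefit(d,(240,150,390,205),90);print('ring',fonz(d,317.7,275,o['ee_pos'][2]+24.5))
im=d['img'][155:305,230:390];im=cv2.resize(im,None,fx=4,fy=4,interpolation=cv2.INTER_CUBIC)
cv2.imwrite('pics/w%sc.png'%n,cv2.convertScaleAbs(im[...,::-1],alpha=1.8))
E
python3 look.py 6
```

```text
t 6.7833 tcp [414.  312.3  92.9] yawz -82.88 down [ 0.009  0.002 -1.   ] F [-0.3  0.6 -4.9] w 55.3 q [ 0.63  0.46  1.95 -0.01  0.72  2.08]
togo [12.9 -0.9  0.5]
base [412.  311.3] n 123 rms 0.57
ring [413.13746359 311.36912698 117.35842116]
```

View pics/w6c.png

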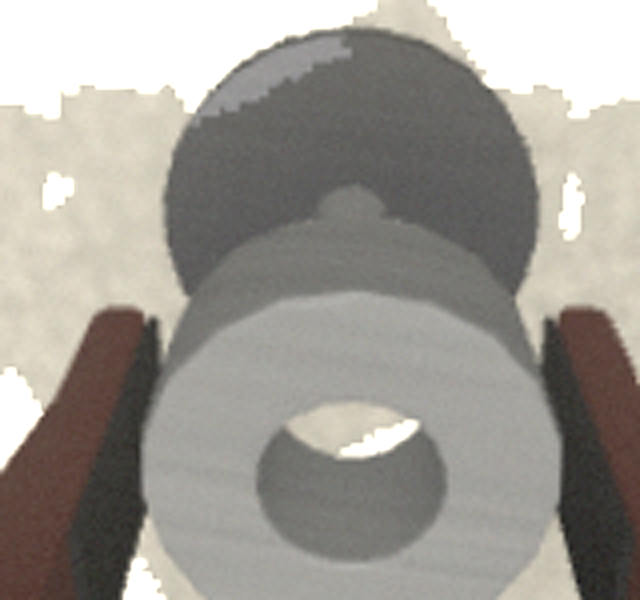

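Aligned: the ring centre reads (413.1, 311.4) and the base (412.0, 311.3), with the post just visible on the axis at crop (350,205). Descending.

Request:
send_rows([
  [10,-0.5,0,0],
  [10,0,0,0],
  [8,0,0,0],
  [0,0,0,0],
  [0,0,0,0],
])

```text
t: 7.2
ee_pos: [413.8, 312.5, 61.8]
orientation: [1.122, 1.26, -1.109]
ft_force: [0.2, -0.5, -3.0]
width: 55.5
```

```bash
python3 look.py 7
```

```text
t 7.25 tcp [413.6 312.4  61.8] yawz -82.84 down [ 0.009  0.002 -1.   ] F [-0.4  0.6 -4.3] w 55.4 q [ 0.63  0.52  1.96 -0.01  0.65  2.08]
togo [-18.2  -0.2   0.6]
base [412.3 311.3] n 111 rms 0.46
ring [412.8322122  311.59058216  86.34243904]
```

View pics/w7c.png

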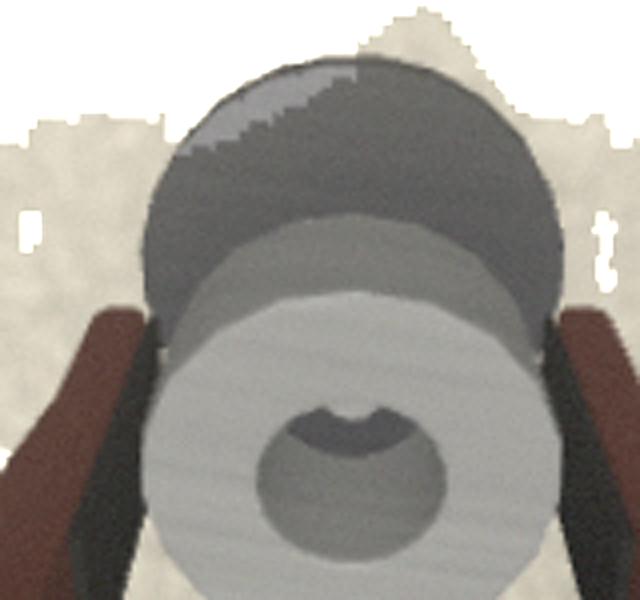

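The post tip shows through the hole, centred at crop (350,410). Continuing down.

Request:
send_rows([
  [7,0,0,0],
  [7,0,0,0],
  [7,0,0,0],
  [0,0,0,0],
])

```text
t: 7.58
ee_pos: [414.3, 312.7, 39.1]
orientation: [1.123, 1.26, -1.109]
ft_force: [0.5, -0.7, -4.3]
width: 55.6
```

```bash
python3 look.py 8
```

```text
t 7.6333 tcp [414.5 312.8  39.6] yawz -82.86 down [ 0.01   0.003 -1.   ] F [ 0.4 -0.2 -4.3] w 55.5 q [ 0.63  0.56  1.97 -0.01  0.61  2.08]
togo [-40.4  -0.9   0.9]
base [412.7 311.4] n 104 rms 0.36
ring [413.66571442 311.7593416   64.06629993]
```

View pics/w8c.png

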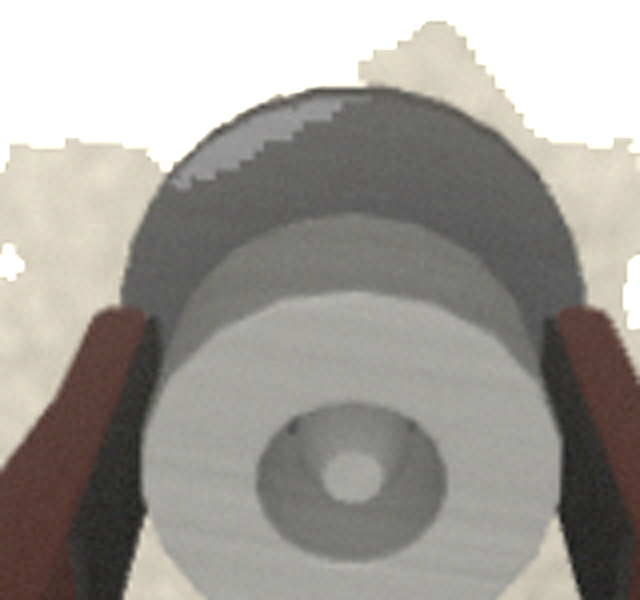

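Threaded: the post tip is central in the hole at crop (352,476), with no contact force. Lowering to the base.

Request:
send_rows([
  [7,-0.5,0,0],
  [7,0,0,0],
  [6,0,0,0],
  [0,0,0,0],
  [0,0,0,0],
])

```text
t: 8.05
ee_pos: [414.5, 313.0, 17.4]
orientation: [1.124, 1.259, -1.108]
ft_force: [0.1, 1.9, -3.5]
width: 55.6
```

```bash
python3 go.py
```

```text
t 8.05 tcp [414.5 313.   17.4] yawz -82.86 down [ 0.011  0.003 -1.   ] F [ 0.1  1.9 -3.5] w 55.6 q [ 0.63  0.6   1.97 -0.01  0.56  2.08]
```

Request:
send_rows([
  [2,0,0,0],
  [1,0,0,0],
  [0,0,0,0],
])

```text
t: 8.3
ee_pos: [415.0, 313.3, 15.8]
orientation: [1.123, 1.259, -1.107]
ft_force: [0.9, 0.4, -4.7]
width: 55.6
```

```bash
python3 go.py
```

```text
t 8.3 tcp [415.  313.3  15.8] yawz -82.82 down [ 0.011  0.003 -1.   ] F [ 0.9  0.4 -4.7] w 55.6 q [ 0.63  0.6   1.97 -0.01  0.56  2.08]
```

Request:
send_rows([
  [1,-1,1,0],
  [1,-1,1,0],
  [0,0,0,0],
])

```text
t: 8.55
ee_pos: [415.2, 313.1, 15.9]
orientation: [1.129, 1.258, -1.102]
ft_force: [-0.2, 0.1, -3.6]
width: 55.3
```

```bash
python3 go.py
```

```text
t 8.55 tcp [415.2 313.1  15.9] yawz -82.86 down [ 0.016  0.007 -1.   ] F [-0.2  0.1 -3.6] w 55.3 q [ 0.63  0.6   1.97 -0.01  0.55  2.08]
```

```bash
python3 look.py 9; python3 -c "
from h import *
a=grab('scene','s9');b=grab('side','d9')
im=np.hstack([cv2.resize(b['img'][260:320,275:335],None,fx=6,fy=6,interpolation=2),cv2.resize(a['img'][125:185,320:380],None,fx=6,fy=6,interpolation=2)])
cv2.imwrite('pics/x9.png',cv2.convertScaleAbs(im[...,::-1],alpha=1.5))"
```

```text
t 8.6 tcp [415.4 313.2  15.8] yawz -82.85 down [ 0.016  0.008 -1.   ] F [ 0.3  1.3 -1.8] w 55.4 q [ 0.63  0.6   1.97 -0.01  0.55  2.08]
togo [-64.2  -1.2   0.9]
base [413.1 311.3] n 87 rms 0.26
ring [414.15081613 312.03387245  40.32795965]
```

View pics/w9c.png

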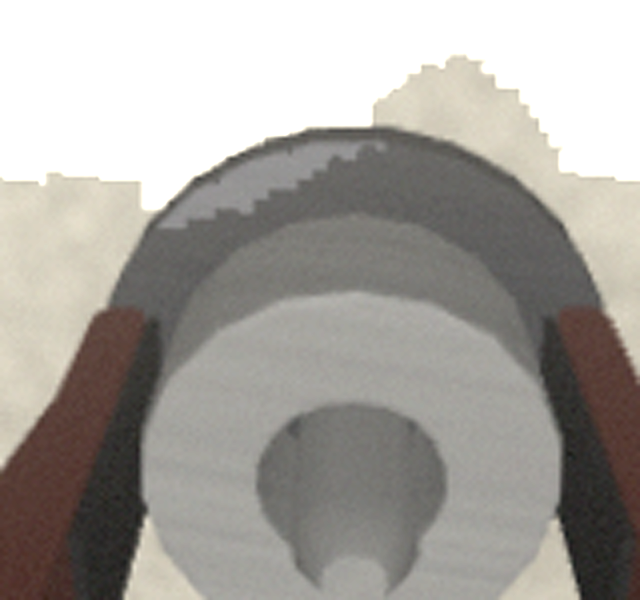

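View pics/x9.png

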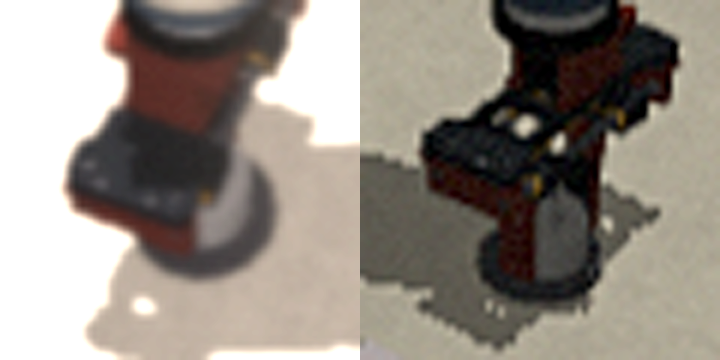

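The ring is around the post and at the base, and the load on the wrist is dropping. Releasing.

Request:
send_rows([
  [0,0,0,0],
  [0,0,0,0],
  [0,0,0,0],
  [0,0,0,0],
  [0,0,0,0],
  [0,0,0,0],
  [0,0,0,0],
], fingers=1)

```text
t: 9.28
ee_pos: [416.0, 313.0, 15.6]
orientation: [1.129, 1.258, -1.101]
ft_force: [-0.4, -0.7, 0.2]
width: 87.8
```

```bash
python3 go.py
```

```text
t 9.2833 tcp [416.  313.   15.6] yawz -82.84 down [ 0.017  0.007 -1.   ] F [-0.4 -0.7  0.2] w 87.8 q [ 0.62  0.6   1.97 -0.01  0.55  2.08]
```

Request:
send_rows([
  [-10,0,0,0],
  [-20,0,0,0],
  [-25,0,0,0],
  [-30,0,0,0],
  [-30,0,0,0],
  [-30,0,0,0],
  [-20,0,0,0],
  [0,0,0,0],
  [0,0,0,0],
])

```text
t: 10.03
ee_pos: [411.8, 310.8, 192.0]
orientation: [1.128, 1.258, -1.103]
ft_force: [0.1, 0.2, -0.7]
width: 87.6
```

```bash
python3 go.py; python3 -c "
from h import *
grab('wrist','w10');b=grab('side','d10');P=pts(b)
im=cv2.resize(b['img'][260:320,275:335],None,fx=6,fy=6,interpolation=2)
cv2.imwrite('pics/x10.png',cv2.convertScaleAbs(im[...,::-1],alpha=1.2))"
```

```text
t 10.0333 tcp [411.8 310.8 192. ] yawz -82.84 down [ 0.015  0.006 -1.   ] F [ 0.1  0.2 -0.7] w 87.6 q [ 0.63  0.3   1.9  -0.    0.92  2.07]
```

View pics/w10.png

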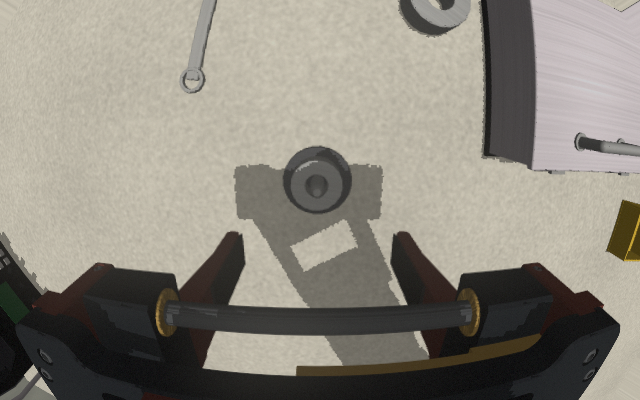

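View pics/x10.png

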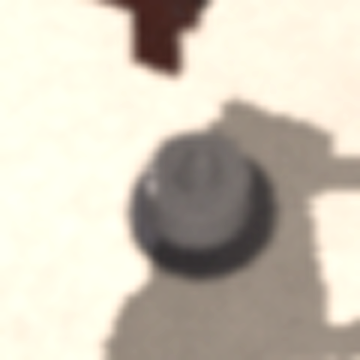

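The ring sits flat on the base around the post: wrist view (317,182), no visible tilt. Now going above the handle and turning the jaws across the bar.

Run:
```python
from h import *
d=dict(np.load('d10.npz'));P=pts(d)[260:320,275:335].reshape(-1,3)
m=(np.hypot(P[:,0]-412.5,P[:,1]-311.5)<35)&(P[:,2]>32)&(P[:,2]<48)
Q=P[m];c=np.linalg.lstsq(np.c_[Q[:,:2]-Q[:,:2].mean(0),np.ones(len(Q))],Q[:,2],rcond=None)[0];print(len(Q),Q.mean(0),c)
```

```text
194 [409.82930159 315.56366987  39.7622052 ] [ 7.88332926e-04 -1.23848201e-02  3.97622052e+01]
```

Request:
send_rows([
  [-5,8,36,0],
  [-5,8,36,0],
  [-5,8,36,0],
  [-5,8,36,0],
  [-5,8,36,0],
  [-5,8,36,0],
  [0,8,36,0],
  [0,8,36,0],
  [0,6,20,0],
  [0,0,0,0],
])

```text
t: 10.97
ee_pos: [515.8, 0.8, 206.6]
orientation: [1.106, 1.277, -1.118]
ft_force: [0.2, 0.9, 0.3]
width: 87.9
```

Request:
send_rows([
  [0,0,0,-0.12],
  [0,0,0,-0.12],
  [0,0,0,-0.12],
  [0,0,0,-0.12],
  [0,0,0,-0.12],
  [0,0,0,-0.12],
  [0,0,0,-0.12],
  [0,0,0,-0.12],
  [0,0,0,-0.12],
  [0,0,0,-0.12],
])

```text
t: 11.8
ee_pos: [503.6, 5.3, 190.2]
orientation: [0.153, 1.609, -0.157]
ft_force: [-0.7, 0.4, 0.1]
width: 87.9
```

```bash
python3 go.py 522 -1 180
```

```text
t 11.8 tcp [503.6   5.3 190.2] yawz -11.25 down [-0.044  0.002 -0.999] F [-0.7  0.4  0.1] w 87.9 q [-0.01  0.31  1.89  0.    0.98  0.18]
togo [ 9.4 -2.5 19.7]
```

Request:
send_rows([
  [0,0,0,-0.1],
  [0,0,0,-0.1],
  [0,0,0,-0.1],
  [0,0,0,-0.04],
  [0,0,0,0],
  [0,0,0,0],
])

```text
t: 12.3
ee_pos: [495.8, 10.5, 181.5]
orientation: [-0.128, 1.629, 0.141]
ft_force: [-0.8, -1.0, 0.0]
width: 87.8
```

```bash
python3 go.py 522 -1 180
```

```text
t 12.3 tcp [495.8  10.5 181.5] yawz 9.76 down [-0.063  0.003 -0.998] F [-0.8 -1.   0. ] w 87.8 q [-0.    0.32  1.9   0.    0.98 -0.18]
togo [ -0.2 -15.8  24. ]
```

Request:
send_rows([
  [-2,-8,12,0],
  [-2,-8,12,0],
  [0,0,0,0],
  [0,0,0,0],
])

```text
t: 12.63
ee_pos: [519.7, 0.5, 180.8]
orientation: [-0.124, 1.636, 0.139]
ft_force: [-0.9, 0.2, 0.6]
width: 88.1
```

```bash
python3 go.py 522 -1 180; python3 -c "
from h import *
grab('wrist','w11')"
```

```text
t 12.6333 tcp [5.197e+02 5.000e-01 1.808e+02] yawz 9.51 down [-0.07   0.004 -0.998] F [-0.9  0.2  0.6] w 88.1 q [-0.02  0.36  1.85  0.    1.01 -0.19]
togo [ 0.6 -1.9  2.1]
```

View pics/w11.png

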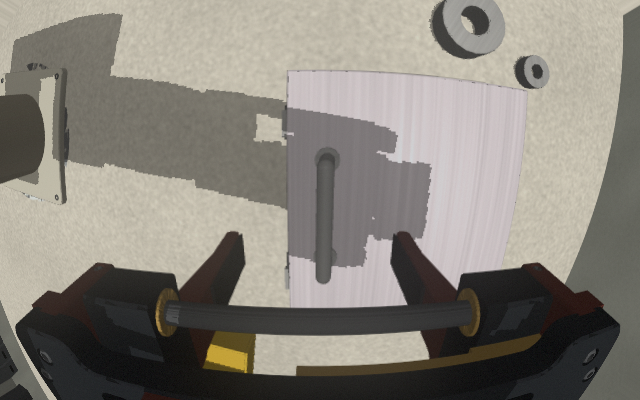

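The bar runs from (327,157) to (322,279), with its leg bases beyond each end. Casting its ends onto z = 140.

```bash
python3 - <<'E'
from h import *
d=dict(np.load('w11.npz'))
a=fonz(d,326.5,160,140);b=fonz(d,322.5,280,140);print(a,b,(a+b)/2,np.hypot(*(a-b)[:2]),np.degrees(np.arctan2(*(a-b)[[1,0]])))
E
python3 go.py 522 -1 118
```

```text
[516.76558552  45.88684549 140.        ] [529.7297423  -44.48036492 140.        ] [523.24766391   0.70324028 140.        ] 91.29239879434178 98.16399753330793
t 12.6833 tcp [5.197e+02 5.000e-01 1.808e+02] yawz 9.53 down [-0.07   0.004 -0.998] F [ 0.4 -0.   0. ] w 87.8 q [-0.02  0.36  1.85  0.    1.   -0.19]
togo [62.4 -2.8  6.3]
```

Request:
send_rows([
  [15,-1,4,0],
  [15,0,2,0],
  [12,0,0,0],
  [8,0,0,0],
  [0,0,0,0],
  [0,0,0,0],
])

```text
t: 13.18
ee_pos: [518.5, 2.5, 128.4]
orientation: [-0.122, 1.638, 0.137]
ft_force: [-1.1, -0.1, 0.8]
width: 87.8
```

```bash
python3 go.py 521.4 -0.4 118; python3 -c "
from h import *
grab('wrist','w12')"
```

```text
t 13.1833 tcp [518.5   2.5 128.4] yawz 9.39 down [-0.072  0.004 -0.997] F [-1.1 -0.1  0.8] w 87.8 q [-0.02  0.43  1.88  0.    0.9  -0.19]
togo [10.1 -3.5  3.1]
```

View pics/w12.png

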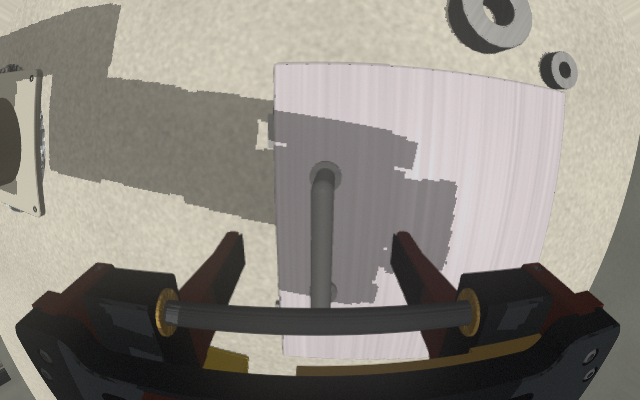

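The bar at column 322 lies between the fingers (240 and 393). Going the last 10 mm down and closing.

Request:
send_rows([
  [5,-2,2,0],
  [5,-1,2,0],
  [1,0,0,0],
  [0,0,0,0],
])

```text
t: 13.57
ee_pos: [523.7, 0.1, 118.1]
orientation: [-0.122, 1.635, 0.137]
ft_force: [-0.5, -0.1, 0.3]
width: 88.1
```

```bash
python3 go.py 521.4 -0.4 118
```

```text
t 13.5667 tcp [5.237e+02 1.000e-01 1.181e+02] yawz 9.38 down [-0.068  0.004 -0.998] F [-0.5 -0.1  0.3] w 88.1 q [-0.02  0.46  1.88  0.    0.88 -0.19]
togo [ 0.2 -0.1 -2.3]
```

Request:
send_rows([
  [0,0,-2,0],
  [0,0,0,0],
  [0,0,0,0],
  [0,0,0,0],
  [0,0,0,0],
  [0,0,0,0],
  [0,0,0,0],
  [0,0,0,0],
  [0,0,0,0],
  [0,0,0,0],
], fingers=0)

```text
t: 14.4
ee_pos: [522.1, -0.3, 119.0]
orientation: [-0.122, 1.633, 0.136]
ft_force: [-0.4, -1.6, 1.2]
width: 24.9
```

```bash
python3 go.py
```

```text
t 14.4 tcp [ 5.221e+02 -3.000e-01  1.190e+02] yawz 9.36 down [-0.067  0.004 -0.998] F [-0.4 -1.6  1.2] w 24.9 q [-0.02  0.45  1.88  0.    0.87 -0.19]
```

Still closing.

Request:
send_rows([
  [0,0,0,0],
  [0,0,0,0],
  [0,0,0,0],
  [0,0,0,0],
  [0,0,0,0],
])

```text
t: 14.82
ee_pos: [520.4, -0.6, 118.9]
orientation: [-0.122, 1.637, 0.136]
ft_force: [-0.7, 0.1, 0.3]
width: 11.3
```

```bash
python3 go.py
```

```text
t 14.8167 tcp [520.4  -0.6 118.9] yawz 9.35 down [-0.071  0.004 -0.997] F [-0.7  0.1  0.3] w 11.3 q [-0.03  0.45  1.88  0.    0.88 -0.19]
```

Request:
send_rows([
  [-2,0,0,0],
  [-2,0,0,0],
  [-2,0,0,0],
])

```text
t: 15.07
ee_pos: [521.2, -0.4, 122.1]
orientation: [-0.121, 1.636, 0.136]
ft_force: [6.9, 0.5, -20.2]
width: 11.0
```

```bash
python3 go.py
```

```text
t 15.0667 tcp [ 5.212e+02 -4.000e-01  1.221e+02] yawz 9.33 down [-0.07   0.004 -0.998] F [  6.9   0.5 -20.2] w 11.0 q [-0.02  0.45  1.88  0.    0.88 -0.19]
```

Request:
send_rows([
  [-2,0,0,0],
  [-2,0,0,0],
])

```text
t: 15.23
ee_pos: [521.6, -0.4, 123.2]
orientation: [-0.121, 1.636, 0.136]
ft_force: [7.5, -0.9, -20.4]
width: 11.3
```

Request:
send_rows([
  [-2,0,0.5,0],
  [-2,0,0.5,0],
])

```text
t: 15.4
ee_pos: [521.7, -0.3, 124.0]
orientation: [-0.121, 1.64, 0.136]
ft_force: [5.1, -1.0, -19.8]
width: 11.3
```

Request:
send_rows([
  [-2,0,0.5,0],
  [-2,0,0.5,0],
])

```text
t: 15.57
ee_pos: [522.0, -0.3, 125.0]
orientation: [-0.121, 1.643, 0.137]
ft_force: [4.5, 0.1, -18.3]
width: 10.9
```

Request:
send_rows([
  [-2,0,0.5,0],
  [-2,0,0.5,0],
])

```text
t: 15.73
ee_pos: [522.6, -0.2, 127.1]
orientation: [-0.121, 1.645, 0.137]
ft_force: [3.8, -0.2, -14.0]
width: 11.3
```

Request:
send_rows([
  [-2,0,0.5,0],
  [-2,0,0.5,0],
])

```text
t: 15.9
ee_pos: [523.9, -0.0, 131.0]
orientation: [-0.121, 1.646, 0.137]
ft_force: [3.4, 0.4, -9.7]
width: 11.1
```

Request:
send_rows([
  [-2,0,1,0],
  [-2,0,1,0],
])

```text
t: 16.07
ee_pos: [525.6, 0.3, 135.9]
orientation: [-0.121, 1.647, 0.137]
ft_force: [0.5, 0.1, -6.9]
width: 10.9
```

Request:
send_rows([
  [-2,0,1,0],
  [-2,0,1,0],
])

```text
t: 16.23
ee_pos: [527.6, 0.6, 141.1]
orientation: [-0.121, 1.648, 0.137]
ft_force: [0.8, -0.9, -6.1]
width: 11.4
```

Request:
send_rows([
  [-2,0,1,0],
  [-2,0,1,0],
])

```text
t: 16.4
ee_pos: [529.8, 0.9, 146.1]
orientation: [-0.121, 1.648, 0.137]
ft_force: [-0.6, -0.9, -5.0]
width: 10.7
```

Request:
send_rows([
  [-2,0,1,0],
  [-1,0,0.5,0],
  [0,0,0,0],
  [0,0,0,0],
  [0,0,0,0],
  [0,0,0,0],
  [0,0,0,0],
  [0,0,0,0],
])

```text
t: 17.07
ee_pos: [531.8, 1.2, 150.6]
orientation: [-0.121, 1.648, 0.137]
ft_force: [-0.9, 0.3, -2.9]
width: 11.4
```

```bash
python3 go.py;python3 -c "
from h import *
grab('wrist','w13')
for n in ('scene','side'):
    d=grab(n,n+'13');P=pts(d);x,y,z=P[...,0],P[...,1],P[...,2]
    dx,dy=x-590,y-9.6;c,s=.9885,.151;X=dx*c+dy*s;Y=-dx*s+dy*c
    m=(d['depth']>0)&(X>-30)&(X<95)&(abs(Y)<105)&(z>95)&(z<145)
    # lid plane
    A=np.c_[X[m],np.ones(m.sum())];p=np.polyfit(X[m],z[m],1)
    r=abs(z[m]-np.polyval(p,X[m]))<6;p=np.polyfit(X[m][r],z[m][r],1);print(n,m.sum(),r.sum(),'angle',-np.arctan(p[0]),p)
    for nm,cx,cy in(('bin',407,-290),('meter',490,-463)):
        q=(d['depth']>0)&(z>12)&(z<60)&(np.hypot(x-cx,y-cy)<100);print(nm,P[q].mean(0).round(0))
"; python3 go.py
```

```text
t 17.0667 tcp [531.8   1.2 150.6] yawz 9.35 down [-0.081  0.003 -0.997] F [-0.9  0.3 -2.9] w 11.4 q [-0.02  0.42  1.83  0.    0.97 -0.18]
scene 2322 2321 angle 0.18488135285633434 [ -0.18701704 122.16606943]
bin [ 409. -291.   35.]
meter [ 494. -476.   33.]
side 1151 1145 angle 0.18603938485268962 [ -0.18821584 121.44016887]
bin [ 404. -288.   34.]
meter [ 477. -462.   32.]
t 17.2167 tcp [531.8   1.2 150.6] yawz 9.35 down [-0.081  0.003 -0.997] F [-0.  -0.6 -3.7] w 11.0 q [-0.02  0.42  1.83  0.    0.97 -0.18]
```

View pics/scene13.png

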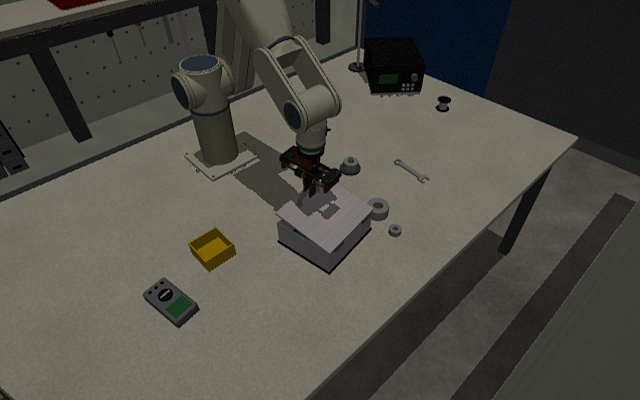

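View pics/side13.png

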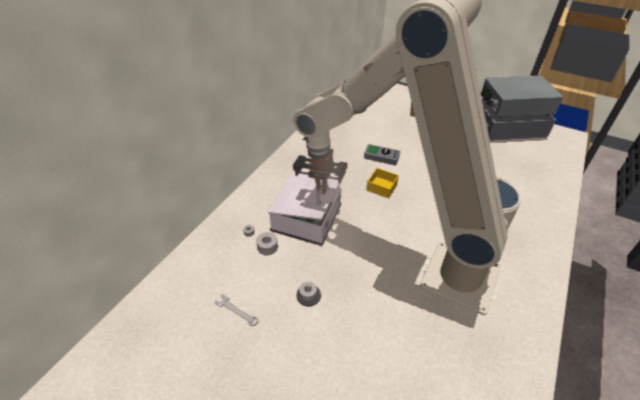

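The lid is held still at about 0.185 rad (37 mm gap). The ring is on the post at side (308,293), and the bin, meter and wrench are unmoved. Handing in.

```bash
python3 -c "
from workcell import ctrl
print(ctrl.close_job())"
```

```text
the job is handed in; nothing more can be done
None
```

I moved the middle-sized ring weight from the lid onto the parking post and let go of it. I then pulled the lid up by its handle until the seal broke, with wrist force peaking around 20 N, and handed the job in at about 17 s still holding the handle.

**Last checks:**
- **Lid:** it measured 0.185 and 0.186 rad in the two fixed cameras, a front gap of about 37 mm. The TCP reading did not change between two readings 0.15 s apart, and the fingers were closed on the bar at about 11 mm.
- **Weight:** after release, depth put its top face at 39.8 mm, so it lies flat on the base (tilt about 0.012 rad). While still held, its centre was about 1.3 mm from the post axis. After release I checked it only by eye, and the post was inside the hole.
- **Bin, meter and wrench:** the bin and meter came out within a few mm of the start in depth. The wrench was compared by eye and sits at the same pixels.

**Disagreements:**
- The meter's depth average differs by about 20 mm between the two cameras, because each sees only part of it. By eye it sits at the same pixels as at the start.
- The tool picked up a lean of about 0.08 rad while turning, which I left because the round bar allows it.

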